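# Bolt the orange-lidded sample case before it goes to the centrifuge

## Robot

A 6-joint arm with a two-finger parallel gripper is mounted at the origin on the work surface. World frame = base frame: x ahead of the robot, y to its left, z up, the work surface at z = 0. Lengths are in m, angles in rad, forces in N, time in s.
With the tool pointing down it reaches from about 0.25 to 0.775 m from the base axis. Payload 4 kg.
Tool frame: the origin (TCP) lies midway between the tips of the shut fingers; the grasp point (between the pads) lies 19 mm behind it (robot.grasp_offset is the distance from the TCP to the grasp point, in m); z points along the fingers, y is the direction in which the jaws open and shut (so a half turn about z gives the same grasp; the last joint's range is limited). The gripper opens to 94 mm and grips with 3 to 60 N. Pads are 16 mm wide; open, the fingers measure 119 mm over their backs; the gripper's body (75 mm by 177 mm) begins 78 mm behind the grasp point.
Start: joints at [-1.213, 0.087, 1.371, -0, 1.684, -0.103], TCP at [0.245, -0.493, 0.206] pointing down, gripper open.
Joint ranges: [-3.1, 3.1], [-0.76, 2.03], [0.27, 2.55], [-1.08, 4.22], [0.17, 2.65], [-2.57, 2.57]. Speed limits (rad/s): [2.79, 2.79, 3.14, 3.14, 3.14, 3.14].

## Interface

Orientations are given as [roll, pitch, yaw] about the fixed x, y, z axes, in that order (R = Rz(yaw) Ry(pitch) Rx(roll)).
In Python, from bench import status, viewer, order, robot gives the robot as it stands. The module is installed in compiled form; this text tells all that it offers.
- The arm moves only by the tool move_arm, never from a script. Its argument "targets" is a list of rows, each a list of 3 entries, a list of its own where there are three numbers: the shift along the tool's x, y, z in mm, then the turn, a rotation vector about the tool's x, y, z in degrees, then the opening, from -1 (shut) to 1 (fully open). A call has 1 to 20 rows; each row is the pose to reach, as a shift and turn from the pose commanded when the call began, along the tool's axes at that moment; what a row does not reach only later rows make up. A row lasts 1/8 s, in which the tool goes at most 62.5 mm and 10.7 degrees, less where a joint would pass 70% of its speed; a pose out of reach is approached as far as the arm can. A call with a gripper value outside its range is refused whole. The fingers move at their own pace and stop on an object; the grip force is fixed at half the most. Time passes only in rows, so rows that repeat a pose let the fingers close. It gives the time, the measured TCP pose, the force and the opening at its end, in the units of the state.
- status.get_obs(): the state, without advancing time (a new reading comes with each control period).
- viewer.snapshot(name): name is "scene" or "top" or "wrist"; returns the picture (420x560x3 uint8, red, green, blue); there is no depth.
- viewer.camera_model(name): a dict with "K" (3x3 intrinsics, pixels), "D" ([k1, k2, p1, p2, k3] as OpenCV has them; the pictures are not rectified), "xyz" and "attitude" of the camera in the world; the wrist camera has in their place "T_tool_cam" (4x4, takes a point from camera to tool coordinates, whose origin is the TCP and whose axes are the flange's). Camera axes: x right, y up, looking along -z (the intrinsics and any distortion apply to the point x, -y, -z); pixel columns grow to the right and rows downward; lengths in m; the calibration is good to about 2 mm. A picture is of the moment at which its call begins: read the wrist's pose just before it. camera_model takes no time and is no camera call.
- order.close_job(): hands the job in, once; it reports no verdict.
The state is a dict: "time": time; "joint_positions": joint angles; "qvel": joint speeds; "joint_torque": joint torques, N m; "tool_pos": TCP position; "ee_rot": TCP orientation; "wrist_force": force on the tool from outside, world axes, zero at the start; "wrist_torque": the same for the moment, N m; "width": finger opening in m.
Only numpy, scipy, OpenCV 4.12 (cv2) and the standard library are available. Lean on these libraries where they do the work, as an engineer would, in place of code of your own. Each camera call takes 0.05 s, during which the arm holds its last target. There are 200 camera calls.

## Task

The sample case with the orange lid is packed and its lid is down. Push its sliding bolt all the way across, until the tip has gone right through the keeper and the bolt is home. Leave the bolt of the blue-lidded case as it is, that one is still to be filled.

Things in the scene. Friction and masses are not known exactly. Their poses are not given: they have to be found in the camera images.
- orange_bolt (a joint): Travel (m) of the bolt on the orange-lidded case: 0 drawn back; starts at 0 to 0.015; at 0.025 the tip reaches the keeper's near face, at 0.041 its far face; 0.060 is the hard end stop (home). About 3 N of friction, no spring: it stays where left.
- orange_knob (a point): Black upright knob, 16 mm diameter, 32 mm high, on a steel rod (12 mm) on the orange lid. Point: mid-height on its axis, 36 mm above the lid, 146 mm above the bench. y axis: the way the bolt slides to lock; z up. Rod axis 22 mm below the point; rod ends 130 mm ahead (+y), 10 mm behind. Lid behind the knob is clear; ahead two rod guides, 30 mm high, 7 mm short of the knob at home.
- orange_keeper (a point): Centre of the keeper's opening: aluminium bridge 32 mm across, 16 mm long (y), 30 mm high, on the grey end deck level with the lid. On the rod's axis, 14 mm above lid and deck, 124 mm above the bench; y axis as the knob's. The case, fixed to the bench, is 150 x 240 (y) x 110 mm high; its centre is 78 mm to -y of here, its end 42 mm to +y.
- blue_knob (a point): The same knob on the bolt of an equal fixed case with a blue lid, not to be moved. The two cases stand side by side, either one on the left. Point and axes as for the orange one.

How it is judged:
By the outcome, as a careful person would: the job done as asked, in the order asked, and still so for the second after the job is handed in, with the robot touching nothing.
It also fails if it takes over 32 s, if anything falls off the work surface, if the arm or the gripper's body presses on something with over 40 N, if the wrist force passes 120 N, or if a joint passes its speed limit or range.

## Working session

There is one attempt and no reset: what is moved stays moved. The work goes in short steps, Python scripts to look and compute and a tool call to move; the robot and the scene stay as the last step left them, time stands still between calls to the robot, and variables do not carry over. Pictures are saved under pics/ and viewed, about 8 in all and at most 12, crops included, and the job is handed in when it is done.

Besides the shell and the picture viewer there is one more tool, called after "Emit:" as name(argument=value, ...), one argument or row to a line, values as JSON. move_arm: Moves the arm, as the interface text tells. Its arguments: {"type":"object","properties":{"targets":{"type":"array"}},"required":["targets"]}

```bash
mkdir -p pics
python3 - <<'E'
from bench import status, viewer, robot
import cv2,numpy as np
o=status.get_obs(); print({k:np.round(v,3) for k,v in o.items()})
for n in("scene","top"):
    cv2.imwrite(f"pics/{n}1.png",cv2.cvtColor(viewer.snapshot(n),cv2.COLOR_RGB2BGR))
for n in("scene","top","wrist"): print(n,viewer.camera_model(n))
print(robot.grasp_offset)
E
```

```text
{'time': np.float64(0.0), 'joint_positions': array([-1.213,  0.088,  1.372, -0.   ,  1.684, -0.103]), 'qvel': array([ 0.001, -0.001,  0.001,  0.002,  0.   , -0.001]), 'joint_torque': array([ 1.0000e-03, -3.4017e+01, -3.0243e+01,  7.2000e-02,  3.3000e-02,
       -0.0000e+00]), 'tool_pos': array([ 0.244, -0.492,  0.204]), 'ee_rot': array([-3.139, -0.   ,  0.461]), 'wrist_force': array([-0.258,  0.495, -0.818]), 'wrist_torque': array([0.019, 0.002, 0.019]), 'width': np.float64(0.094)}
scene {'K': array([[481.25119203,   0.        , 288.4083486 ],
       [  0.        , 481.25119203, 210.15691469],
       [  0.        ,   0.        ,   1.        ]]), 'D': array([-0.09165989,  0.        ,  0.        ,  0.        ,  0.        ]), 'xyz': array([ 1.21262359, -0.29060125,  0.84467484]), 'attitude': array([ 0.83474908, -0.00466803,  1.19003084])}
top {'K': array([[379.04968658,   0.        , 275.41571626],
       [  0.        , 379.04968658, 211.91144619],
       [  0.        ,   0.        ,   1.        ]]), 'D': array([-0.04203904,  0.        ,  0.        ,  0.        ,  0.        ]), 'xyz': array([0.4752692 , 0.01104702, 1.02871122]), 'attitude': array([ 0.0541252 , -0.00730734, -1.56106594])}
wrist {'K': array([[331.99925121,   0.        , 275.07262517],
       [  0.        , 331.99925121, 211.4787877 ],
       [  0.        ,   0.        ,   1.        ]]), 'D': array([-0.06419597,  0.        ,  0.        ,  0.        ,  0.        ]), 'T_tool_cam': array([[-1.89653232e-04,  9.59299836e-01,  2.82389427e-01,
         8.13899966e-02],
       [ 9.99999811e-01,  3.47311315e-04, -5.08243148e-04,
        -9.41418656e-04],
       [-5.85634611e-04,  2.82389278e-01, -9.59299720e-01,
        -1.78379206e-01],
       [ 0.00000000e+00,  0.00000000e+00,  0.00000000e+00,
         1.00000000e+00]])}
0.0188
```

View pics/top1.png

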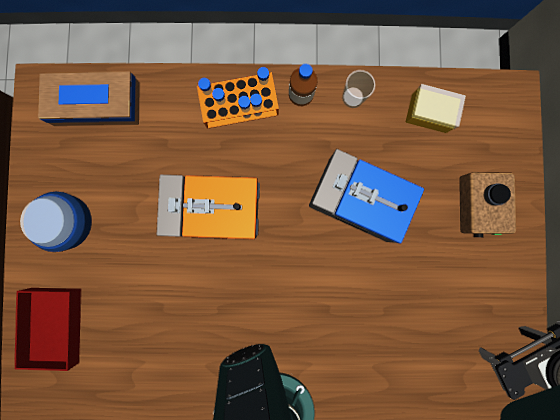

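View pics/scene1.png

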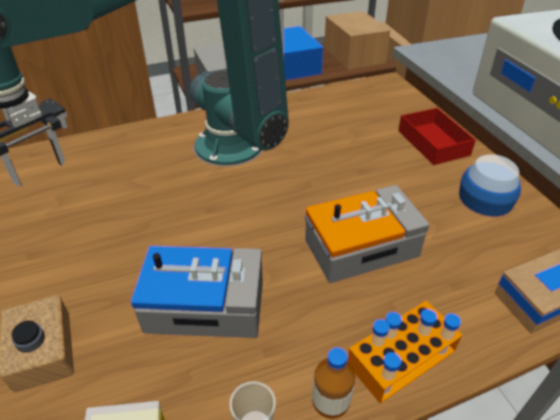

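The top picture shows the orange case on the left: knob near (237,206), keeper near (173,206). The blue case's knob is near (402,208). In the scene picture, the orange knob is near (337,212) and the keeper near (399,202). Next I'll measure these.

```bash
cat > h.py <<'E'
import numpy as np,cv2
from scipy.spatial.transform import Rotation as R
from bench import viewer,status
def cam(n,o=None):
    m=viewer.camera_model(n)
    if n=="wrist":
        T=np.eye(4);T[:3,:3]=R.from_euler('xyz',o['ee_rot']).as_matrix();T[:3,3]=o['tool_pos'];T=T@m['T_tool_cam']
        return m['K'],m['D'],T[:3,:3],T[:3,3]
    return m['K'],m['D'],R.from_euler('xyz',m['attitude']).as_matrix(),m['xyz']
def ray(c,uv):
    K,D,Rm,t=c
    p=cv2.undistortPoints(np.array([[uv]],float),K,D)[0,0]
    d=Rm@np.array([p[0],-p[1],-1]);return t,d/np.linalg.norm(d)
def onz(c,uv,z):
    t,d=ray(c,uv);return t+d*(z-t[2])/d[2]
def tri(r1,r2):
    A=np.stack([r1[1],-r2[1]],1);s=np.linalg.lstsq(A,r2[0]-r1[0],rcond=None)[0]
    a=r1[0]+s[0]*r1[1];b=r2[0]+s[1]*r2[1];return (a+b)/2,np.linalg.norm(a-b)
def orange_mask(bgr):
    h=cv2.cvtColor(bgr,cv2.COLOR_BGR2HSV);m=cv2.inRange(h,(8,180,120),(24,255,255));return m
E
python3 - <<'E'
from h import *
out=[];ks={}
for n,box in(("top",(150,165,275,250)),("scene",(290,175,435,280))):
    im=cv2.imread(f"pics/{n}1.png");c=cam(n);x0,y0,x1,y1=box
    crop=im[y0:y1,x0:x1]
    m=orange_mask(crop);cs=max(cv2.findContours(m,0,2)[0],key=cv2.contourArea)
    hull=np.zeros_like(m);cv2.drawContours(hull,[cv2.convexHull(cs)],-1,255,-1)
    if n=="top":
        P=np.array([onz(c,p[0]+[x0,y0],.11)[:2] for p in cs],np.float32)
        print("lid rect",cv2.minAreaRect(P))
    d=((crop.max(2)<60)&(hull>0)).astype(np.uint8)
    k,l,s,ce=cv2.connectedComponentsWithStats(d)
    for i in range(1,k):
        if s[i,4]>8: print(n,s[i]+[x0,y0,0,0,0],ce[i]+[x0,y0])
    out.append(cv2.resize(crop,None,fx=4,fy=4,interpolation=cv2.INTER_CUBIC))
w=max(o.shape[1] for o in out)
out=[cv2.copyMakeBorder(o,0,0,0,w-o.shape[1],0) for o in out]
cv2.imwrite("pics/crop.png",np.vstack(out)[:,:]) ; print(np.vstack(out).shape)
cv2.imwrite("pics/crop.png",cv2.resize(np.vstack(out),None,fx=.78,fy=.78))
E
```

```text
lid rect ((0.5366142392158508, 0.1411517858505249), (0.17714419960975647, 0.15147313475608826), 88.51802825927734)
top [233 203   8   7  35] [236.4        206.17142857]
scene [335 206   5  12  44] [336.75       211.43181818]
(760, 580, 3)
```

View pics/crop.png

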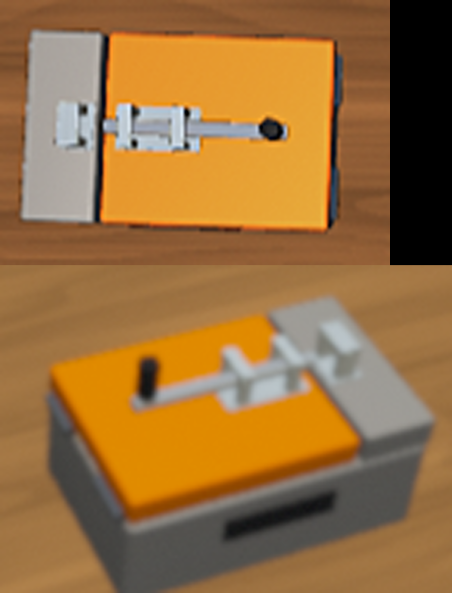

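Run:
```python
from h import *
t=cam("top");s=cam("scene")
print("tri",tri(ray(t,(236.4,206.2)),ray(s,(336.75,211.4))))
k=onz(t,(236.4,206.2),.150);k2=onz(s,(336.75,211.4),.146);print("knob",k,k2)
# keeper top centre in top crop ~ (68,123)/3.12
kp=onz(t,(150+68/3.12,165+123/3.12),.14);print("keeper",kp)
# rod at guide: tip in front of guide (110,126)/3.12
r=onz(t,(150+110/3.12,165+126/3.12),.124);print("rodtip",r)
for a in(kp,r): d=a-k;print(np.degrees(np.arctan2(-d[0],d[1])),np.hypot(*d[:2]))
e=onz(t,(150+22/3.12,165+220/3.12),.11);f=onz(t,(150+327/3.12,165+229/3.12),.11);g=onz(t,(150+32/3.12,165+32/3.12),.11);h=onz(t,(150+334/3.12,165+42/3.12),.11)
print(e,f,g,h,(e+f+g+h)/4)
for a,b in((e,f),(g,h)):
  d=a-b;print(np.degrees(np.arctan2(-d[0],d[1])),np.hypot(*d[:2]))
```

```text
tri (array([0.53591494, 0.09675822, 0.14200758]), np.float64(0.00030953799739459907))
knob [0.5353056  0.09584456 0.15      ] [0.53980451 0.09470695 0.146     ]
keeper [0.5386586  0.24904539 0.14      ]
rodtip [0.53781074 0.22091679 0.124     ]
-1.2537904887871358 0.15323751671733035
-1.147450921904993 0.12509732263222384
[0.46491006 0.29117455 0.11      ] [0.46046831 0.05402358 0.11      ] [0.61201417 0.28727873 0.11      ] [0.60636003 0.0504063  0.11      ] [0.53593814 0.17072079 0.11      ]
-1.0730022367029466 0.23719255274216125
-1.3673887240153968 0.23693990458795
```

Emit:
move_arm(
  targets=[
    [[0,0,-40],[0,0,0],-1],
    [[25,-18,-76],[0,0,-6],-1],
    [[75,-53,-76],[0,0,-13],-1],
    [[125,-89,-76],[0,0,-20],-1],
    [[175,-125,-76],[0,0,-27],-1],
    [[225,-160,-76],[0,0,-34],-1],
    [[275,-196,-76],[0,0,-41],-1],
    [[325,-231,-76],[0,0,-48],-1],
    [[375,-267,-76],[0,0,-55],-1],
    [[425,-302,-76],[0,0,-60],-1],
    [[475,-338,-76],[0,0,-62.3],-1],
    [[501,-357,-76],[0,0,-62.3],-1],
    [[501,-357,-76],[0,0,-62.3],-1],
    [[501,-357,-76],[0,0,-62.3],-1],
    [[501,-357,-76],[0,0,-62.3],-1],
  ],
)

```text
time: 1.98
tool_pos: [0.5342, 0.0487, 0.2817]
ee_rot: [3.141, 0.0, 1.546]
wrist_force: [0.3, 0.1, 0.1]
width: 0.0006
```

Run:
```python
from h import *
o=status.get_obs();im=cv2.cvtColor(viewer.snapshot("wrist"),cv2.COLOR_RGB2BGR);cv2.imwrite("pics/w1.png",im)
print(o['time'],o['tool_pos'],o['ee_rot'],o['wrist_force'],o['joint_positions'])
c=cam("wrist",o)
d=(im.max(2)<60).astype(np.uint8)
k,l,s,ce=cv2.connectedComponentsWithStats(d)
for i in range(1,k):
    if s[i,4]>60: print(s[i],ce[i],onz(c,ce[i],.15))
```

```text
1.975 [0.5341831  0.04866933 0.28165007] [3.14139747e+00 4.32634007e-04 1.54624232e+00] [0.26883372 0.06388356 0.0908914 ] [-1.45712984e-02  5.45294553e-02  1.25591508e+00 -4.49693710e-04
  1.83095724e+00  9.86694901e-03]
[504  60  17  18 242] [511.70247934  68.42975207] [0.7495033  0.16943037 0.15      ]
[478  65  17  19 252] [486.17063492  73.53571429] [0.72553769 0.16467434 0.15      ]
[480  91  17  18 236] [487.95338983  99.39830508] [0.73001398 0.14219649 0.15      ]
[531 108  16  15 200] [538.575 114.765] [0.78259551 0.1287514  0.15      ]
[507 111  16  18 221] [514.5158371 119.2760181] [0.75875104 0.12446816 0.15      ]
[482 117  16  17 218] [489.52293578 124.73394495] [0.73456357 0.11945323 0.15      ]
[532 131  15  17 202] [539.13861386 138.74257426] [0.78710944 0.10643466 0.15      ]
[532 154  16  17 199] [539.57788945 161.89447236] [0.79172357 0.08413514 0.15      ]
[486 188  15  15 181] [493.0718232  194.93922652] [0.74827223 0.05180997 0.15      ]
[272 289   8  29 180] [275.18888889 304.92777778] [ 0.53014264 -0.06389294  0.15      ]
[ 282  306   99   47 3973] [327.36395671 329.86383086] [ 0.58672865 -0.09704078  0.15      ]
[ 170  308   99   45 3702] [224.59265262 331.22933549] [ 0.47359159 -0.0960574   0.15      ]
[  0 336  65   5 157] [ 25.50955414 338.        ] [ 0.23851805 -0.10621169  0.15      ]
[380 336 175   9 570] [470.80350877 340.43157895] [ 0.75246067 -0.11904914  0.15      ]
[535 411  25   9  89] [551.93258427 416.80898876] [ 0.89159581 -0.25190806  0.15      ]
```

View pics/w1.png

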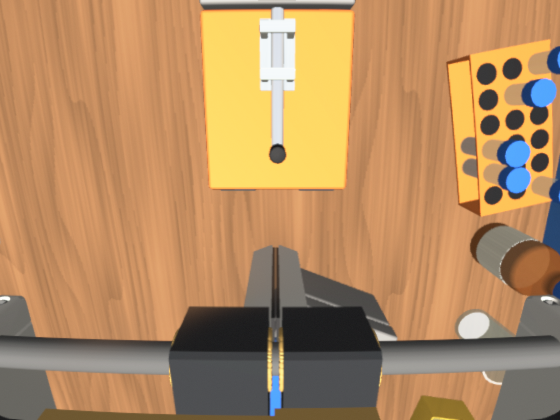

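The wrist view shows the knob top near (278,152), the rod running straight up the image, and the shut finger tips near (275,250), lined up with it.

Run:
```python
from h import *
o=status.get_obs();c=cam("wrist",o)
k=onz(c,(277.5,152),.162);print(k, onz(c,(277.5,60),.13),onz(c,(277.5,15),.13))
Rm=R.from_euler('xyz',o['ee_rot']).as_matrix();print("tool-frame knob rel TCP",Rm.T@(k-o['tool_pos']))
for p in((277.5,60),(277.5,15)):print(Rm.T@(onz(c,p,.13)-o['tool_pos']))
im=cv2.imread("pics/w1.png")[0:200,190:370];m=orange_mask(im);P=[onz(c,p[0]+[190,0],.11) for p in max(cv2.findContours(m,0,2)[0],key=cv2.contourArea)]
print(cv2.minAreaRect(np.array(P)[:,:2].astype(np.float32)))
```

```text
[0.53632265 0.09878002 0.162     ] [0.53841326 0.18014642 0.13      ] [0.53930777 0.21857338 0.13      ]
tool-frame knob rel TCP [0.05016722 0.00077686 0.11973457]
[0.13157047 0.00084989 0.15170906]
[0.1700078  0.00079841 0.15169698]
((0.6098482012748718, 0.11254552751779556), (0.0010144641855731606, 0.0), 91.74406433105469)
```

Emit:
move_arm(
  targets=[
    [[0,1,50],[0,0,0],-1],
    [[0,1,100],[0,0,0],-1],
    [[0,1,130],[0,0,0],-1],
    [[0,1,141],[0,0,0],-1],
    [[10,1,141],[0,0,0],-1],
    [[20,1,141],[0,0,0],-1],
    [[25,1,141],[0,0,0],-1],
    [[25,1,141],[0,0,0],-1],
  ],
)

```text
time: 3.02
tool_pos: [0.5366, 0.0755, 0.1415]
ee_rot: [3.14, 0.0, 1.549]
wrist_force: [-0.9, -0.3, 0.3]
width: 0.0004
```

Run:
```python
from h import *
o=status.get_obs();print(o['tool_pos'],o['wrist_force'])
a=[cv2.cvtColor(viewer.snapshot(n),cv2.COLOR_RGB2BGR) for n in("wrist","scene")]
cv2.imwrite("pics/w2.png",np.hstack([a[0][0:420,140:420],cv2.resize(a[1][120:290,280:440],None,fx=2.47,fy=2.47)[:420]]))
```

```text
[0.53663974 0.07550996 0.14147226] [-0.86445638 -0.30260409  0.26706111]
```

View pics/w2.png

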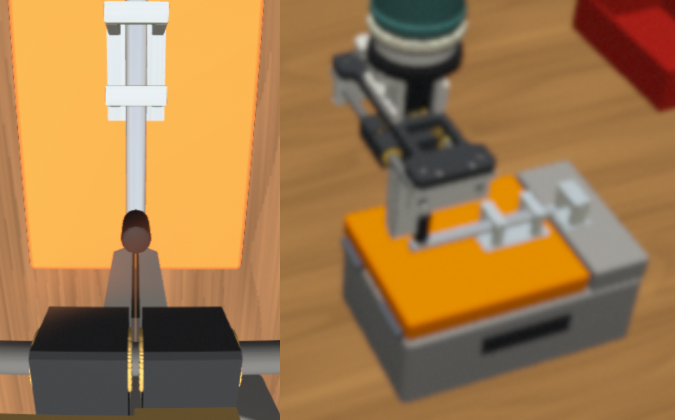

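Both views show the fingers just behind the knob and in line with it. Now I'll push in steps.

Emit:
move_arm(
  targets=[
    [[5,0,0],[0,0,0],-1],
    [[10,0,0],[0,0,0],-1],
    [[15,0,0],[0,0,0],-1],
    [[20,0,0],[0,0,0],-1],
    [[25,0,0],[0,0,0],-1],
    [[30,0,0],[0,0,0],-1],
    [[35,0,0],[0,0,0],-1],
    [[40,0,0],[0,0,0],-1],
    [[45,0,0],[0,0,0],-1],
    [[45,0,0],[0,0,0],-1],
  ],
)

```text
time: 4.38
tool_pos: [0.5372, 0.1208, 0.1405]
ee_rot: [3.141, -0.001, 1.549]
wrist_force: [0.1, -0.1, 0.3]
width: 0.0002
```

Emit:
move_arm(
  targets=[
    [[2,0,0],[0,0,0],-1],
    [[4,0,0],[0,0,0],-1],
    [[6,0,0],[0,0,0],-1],
  ],
)

```text
time: 4.75
tool_pos: [0.5374, 0.1258, 0.1405]
ee_rot: [3.141, 0.0, 1.548]
wrist_force: [1.5, -2.5, 1.7]
width: 0.0006
```

Run:
```python
from h import *
o=status.get_obs();print(o['tool_pos'],o['wrist_force'])
a=[cv2.cvtColor(viewer.snapshot(n),cv2.COLOR_RGB2BGR) for n in("wrist","scene")]
cv2.imwrite("pics/w3.png",np.hstack([a[0][0:420,140:420],cv2.resize(a[1][120:290,280:440],None,fx=2.47,fy=2.47)[:420]]))
```

```text
[0.53735029 0.12578708 0.14049919] [ 1.52360196 -2.54630329  1.65710849]
```

View pics/w3.png

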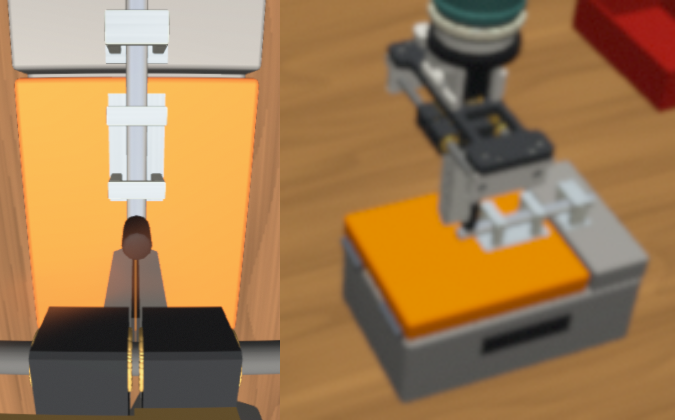

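The knob is moving with the fingers, at about (135,235). The rod has come out past the keeper, and there's still a gap to the guide. I'll keep pushing to the stop.

Emit:
move_arm(
  targets=[
    [[1.5,0,0],[0,0,0],-1],
    [[3,0,0],[0,0,0],-1],
    [[4.5,0,0],[0,0,0],-1],
  ],
)

```text
time: 5.22
tool_pos: [0.5375, 0.1304, 0.1405]
ee_rot: [3.141, 0.0, 1.548]
wrist_force: [0.2, -3.7, 1.6]
width: 0.0007
```

Emit:
move_arm(
  targets=[
    [[1,0,0],[0,0,0],-1],
    [[2,0,0],[0,0,0],-1],
    [[3,0,0],[0,0,0],-1],
  ],
)

```text
time: 5.6
tool_pos: [0.5375, 0.1306, 0.1406]
ee_rot: [-3.141, 0.006, 1.547]
wrist_force: [0.8, -11.1, 2.1]
width: 0.0002
```

Emit:
move_arm(
  targets=[
    [[1,0,0],[0,0,0],-1],
    [[2,0,0],[0,0,0],-1],
    [[2,0,0],[0,0,0],-1],
  ],
)

```text
time: 5.98
tool_pos: [0.5375, 0.1306, 0.1406]
ee_rot: [-3.141, 0.009, 1.546]
wrist_force: [-0.4, -13.6, 3.4]
width: 0.0004
```

The tool has stalled at y=0.1306 (about 0.130 expected at home) while the force rises, so this is the stop. I'll back off, rise clear and check.

Emit:
move_arm(
  targets=[
    [[-10,0,0],[0,0,0],-1],
    [[-35,0,0],[0,0,0],-1],
    [[-50,0,-20],[0,0,0],-1],
    [[-60,0,-70],[0,0,0],-1],
    [[-80,0,-120],[0,0,0],-1],
    [[-80,0,-140],[0,0,0],-1],
    [[-80,0,-140],[0,0,0],-1],
    [[-80,0,-140],[0,0,0],-1],
  ],
)

```text
time: 6.98
tool_pos: [0.535, 0.0561, 0.2785]
ee_rot: [-3.138, -0.001, 1.549]
wrist_force: [0.0, 0.1, -0.6]
width: 0.0003
```

Run:
```python
from h import *
o=status.get_obs();print(o['time'],o['tool_pos'],o['wrist_force'])
w,s,t=[cv2.cvtColor(viewer.snapshot(n),cv2.COLOR_RGB2BGR) for n in("wrist","scene","top")]
c=cam("wrist",o)
d=((w.max(2)<60)).astype(np.uint8)[:240,200:350]
k,l,st,ce=cv2.connectedComponentsWithStats(d)
for i in range(1,k):
    if 40<st[i,4]<900: print("knob?",st[i],onz(c,ce[i]+[200,0],.155))
top0=cv2.imread("pics/top1.png");print("blue diff",cv2.absdiff(top0,t)[145:245,305:430].max(2).mean())
cv2.imwrite("pics/w4.png",np.hstack([w[0:420,140:420],cv2.resize(s[120:290,280:440],None,fx=2.47,fy=2.47)[:420]]))
```

```text
6.975 [0.53503169 0.05610324 0.27852206] [ 0.02787703  0.0628431  -0.63457185]
blue diff 11.41928
```

View pics/w4.png

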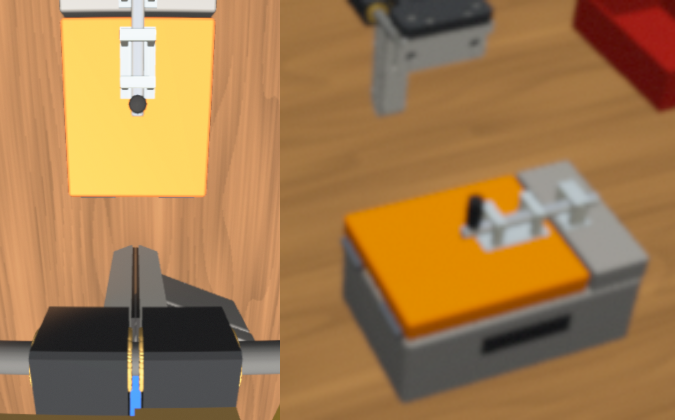

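The knob is now right behind the first guide at (138,103), and the rod tip shows beyond the keeper at about (592,208). I'll check the numbers for both bolts.

Run:
```python
from h import *
o=status.get_obs();c=cam("wrist",o);k=onz(c,(277.7,103),.162);g=onz(c,(277.7,77),.14)
print("knob",k,"guide near top edge approx",g)
s=viewer.snapshot("scene")[:,:,::-1]; s0=cv2.imread("pics/scene1.png")
def blk(im,b):
    x0,y0,x1,y1=b;d=(im[y0:y1,x0:x1].max(2)<60).astype(np.uint8);_,_,st,ce=cv2.connectedComponentsWithStats(d);i=1+st[1:,4].argmax();return ce[i]+[x0,y0],st[i,4]
kn=blk(s,(325,185,390,225));print(kn,onz(cam("scene"),kn[0],.146))
b=(145,245,180,272);print("blue before/after",blk(s0,b),blk(s,b))
```

```text
knob [0.53741021 0.1478418  0.162     ] guide near top edge approx [0.53794986 0.17106854 0.14      ]
(array([358.30952381, 206.        ]), np.int32(42)) [0.54135584 0.14650276 0.146     ]
blue before/after (array([157.31666667, 260.81666667]), np.int32(60)) (array([157.31666667, 260.81666667]), np.int32(60))
```

```bash
python3 -c "
from bench import order
print(order.close_job())"
```

```text
the job is handed in; nothing more can be done
None
```

The orange case's bolt is pushed home, and I handed the job in at about 7 s with the arm raised clear. I pushed the knob from behind with the shut fingers.

- **End stop:** the tool stalled at y = 0.1306 m, against about 0.130 m expected at home. Another 2 mm of commanded push moved it no further, and the wrist force stayed below 14 N.
- **Position after backing off:** the knob is at y ≈ 0.147 m, where I expected about 0.146 m. It had moved about 49 mm by the wrist camera and 52 mm by the scene camera, which fits a start near 0.010 m of travel. The rod tip shows beyond the keeper.
- **Blue bolt:** its knob is at exactly the same pixel in the scene camera before and after.

**Checks that disagreed:**
- An automatic search for the knob in the last wrist picture found nothing, so I read its position by eye.
- A rough comparison of the top pictures around the blue case showed some change. I put that down to the arm or its shadow but did not check it further.

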